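Fit the handwheel on the lead mill

ROBOT

A 7-joint arm with a two-finger parallel gripper is mounted at the origin on a cart in front of the work surface, level with it; the furniture and walls round the work are solid. World frame = base frame: x ahead of the robot, y to its left, z up, the work surface at z = 0. Lengths are in m, angles in rad, forces in N, time in s.
With the tool pointing down it reaches from about 0.35 to 0.775 m from the base axis. Payload 3.1 kg.
Tool frame: the origin (TCP) lies where the fingers leave the gripper's body, on its centre line; the fingertips stand 73 mm ahead of it and the grasp point (between the pads) lies 54 mm ahead of it; z points along the fingers, y is the line along which they close (so a half turn about z gives the same grasp; the last joint's range is limited). The gripper opens to 85 mm and grips with 20 to 120 N. Pads are 22 mm wide; open, the fingers measure 114 mm over their backs; the gripper's body (76 mm by 85 mm) begins 54 mm behind the grasp point. The pads swing forward as they close: fully open they stand 13 mm farther back than shut.
Start: joints at [-1.363, 0.311, 0.014, 1.512, -0.004, 1.319, -0.027], TCP at [0.136, 0.533, 0.304] pointing down, gripper open.
Joint ranges: [-2.7, 2.7], [-0.3, 1.91], [-1.27, 1.3], [0.12, 2.57], [-1.44, 4.58], [0.2, 2.03], [-3.05, 3.05]. Speed limits (rad/s): [2.79, 2.79, 3.14, 3.14, 3.14, 3.14, 3.14].

INTERFACE

Orientations are given as a unit quaternion [x, y, z, w].
In Python, from rig import monitor, snapshot, manip, spot_in, regions_of, tip_of gives the robot as it stands.
- The arm moves only by the tool drive_tool, never from a script. Its argument "series" is a list of rows, each a list of 7 numbers: the shift along the tool's x, y, z in cm, then the turn, a rotation vector about the tool's x, y, z in rad, then the finger opening in cm, from 0 to 8.54. A call has exactly 5 rows; each row is the pose to reach, as a shift and turn from the pose commanded when the call began, along the tool's axes at that moment; what a row does not reach only later rows make up. A row lasts 1/12 s, in which the tool goes at most 41.7 mm and 7.16 degrees, less where a joint would pass 70% of its speed; a pose out of reach is approached as far as the arm can. A call with a gripper value outside its range is refused whole. The fingers move at their own pace and stop on an object; the grip force is fixed at half the most. Time passes only in rows, so rows that repeat a pose let the fingers close, or fill a call up. It gives the time, the measured TCP pose, the force, the opening and the grip force at its end, in the units of the state.
- monitor.read_state(): the state, without advancing time (a new reading comes with each control period).
- snapshot(name): name is "side" or "top" or "wrist"; returns a dict with "color" (420x560x3 uint8, blue, green, red), "range_z" (420x560 float32, m along the optical axis (not along the pixel's ray), 0 where there is no reading), "vfov" (degrees; the focal length in pixels is half the picture's height over the tangent of half this angle, whatever the lens; pixels are square), "cx", "cy" (the principal point, pixels), "xyz" and "rotation" of the camera in the world; the wrist camera has in their place "T_tool_cam" (4x4, takes a point from camera to tool coordinates, whose origin is the TCP and whose axes are the flange's). Camera axes: x right, y down, z forward; pixel columns grow to the right and rows downward; lengths in m; the calibration is good to about 2 mm. The wrist camera is an equidistant fisheye: a pixel r from the principal point sees the ray r / f radians off the axis. A picture is of the moment at which its call begins: read the wrist's pose just before it.
- manip.close_job(): hands the job in; it is judged then, once.
Trained networks look in the newest picture that a camera, given by its name, has taken for a name from the list of things; names that differ only in an ending like _2 or _b are one class to them, and where a whole thing is asked for, a point or a joint stands for the part that bears it (a point fixed in the world has none). Each returns a list of dicts, best first, with "confidence" (0 to 1); they miss things now and then, are a little off and sometimes report something else, mostly with a low value. They report only what shows in the picture. A call takes as long as a camera call.
- spot_in(camera, target): "rect" ([centre column, centre row, width, height] in pixels, round what is visible of it).
- regions_of(camera, target): "pixels" (420x560 bool, what is visible of it) and "rect" ([centre column, centre row, width, height] in pixels, round what is visible of it).
- tip_of(camera, target): "xy" ([column, row] in pixels: a listed point, or the origin of a listed thing).
The state is a dict: "clock": time; "joints": joint angles; "dq": joint speeds; "tau": joint torques, N m; "tcp_pos": TCP position; "tool_rot": TCP orientation; "wrist_force": force on the tool from outside, world axes, zero at the start; "wrist_torque": the same for the moment, N m; "grip_width": opening from 0.0 (shut) to 1.0 (fully open); "gripper_force": force on a finger pad.
Only numpy, scipy, OpenCV 4.12 (cv2) and the standard library are available. Lean on these libraries where they do the work, as an engineer would, in place of code of your own. Each camera call takes 0.05 s, during which the arm holds its last target. There are 200 camera calls.

TASK

Fit the loose handwheel onto the lead mill: set it over the splined spindle, then turn it while pressing down until its grooves find the splines and it drops fully home on the spindle's flange. Let go of it, and leave the solder spool, the foil roll, the flux bottle and the brush where they are.

Things in the scene. Friction and masses are not known exactly. Their poses are not given: they have to be found in the camera images.
- handwheel: loose dark steel handwheel, 120 mm across, 59 mm high, 0.26 to 0.49 kg, lying flat, boss up. Origin: centre of its underside; z up along its axis. Rim 14 mm high, three spokes, hub 64 mm across and 33 mm high with a hexagon boss on top. It slides onto the mill's spindle, underside down
- boss (a point): middle of the handwheel's plain hexagon boss, on the wheel's axis, 46 mm above its underside: the place to hold it. The boss is 36 mm across flats and stands from 33 to 59 mm above the underside; one pair of flats faces the wheel's +x and -x, the other pairs lie 60 degrees on
- bore (a point): mouth of the bore, centre of the wheel's underside: 32 mm across, 27 mm deep, closed at the top, with six grooves, one every 60 degrees beginning at the wheel's +x. Turned right and on the spindle's axis, the grooves pass the splines with about 4 degrees of play either way
- lead_mill: the mill, bolted down: a squat grey cast housing on a 124 x 104 mm foot, with a came slot with two rollers in the front (-x) face and an upright steel spindle on top. Origin: centre of its underside; z up. The housing's top is 55 mm up
- spindle_seat (a point): point on the spindle's axis at the top of its round flange (60 mm across), 60 mm above the table: the hub's underside lies here when the wheel is fully home. Six steel splines, 7 mm wide and 48 mm across from tip to tip, rise 14 mm from the flange. A wheel whose grooves miss them rides on their tops, 14 mm too high
- spindle_nose (a point): tip of the spindle, 26 mm above the flange: a plain round shaft, 29 mm across, tapering over its last 5 mm. It centres the wheel. The spindle's angle differs each time, is not the housing's and is not reported (the splines repeat every 60 degrees); gears hold it still against less than 3 Nm
- spool: solder spool standing by, about 62 x 92 x 40 mm, origin at the centre of its underside
- copper_roll: flat roll of copper foil standing by, 62 mm across, 7 mm high, origin at the centre of its underside
- bottle: small flux bottle standing by, 48 mm across and 112 mm high, origin at the centre of its underside
- brush: flux brush lying by, 165 mm long, origin at the centre of its underside

How it is judged:
By the outcome, as a careful person would: the job done as asked, in the order asked, and still so for the second after the job is handed in, with the robot touching nothing.
It also fails if it takes over 48 s, if anything falls off the work surface, if the arm or the gripper's body presses on something with over 40 N, if the wrist force passes 120 N, or if a joint passes its speed limit or range.

## Working session

There is one attempt and no reset: what is moved stays moved. The work goes in short steps, Python scripts to look and compute and a tool call to move; the robot and the scene stay as the last step left them, time stands still between calls to the robot, and variables do not carry over. Pictures are saved under pics/ and viewed, at most 10 in all, crops included, and the job is handed in when it is done.

Besides the shell and the picture viewer there is one more tool, called after "Emit:" as name(argument=value, ...), one argument or row to a line, values as JSON. drive_tool: Moves the arm, as the interface text tells. Its arguments: {"type":"object","properties":{"series":{"type":"array"}},"required":["series"]}

```bash
mkdir -p pics; ls; cat > h.py <<'E'
import numpy as np, cv2
from scipy.spatial.transform import Rotation as R
from rig import monitor, snapshot, manip, spot_in, regions_of, tip_of
def cloud(s, mask=None):
    z=s["range_z"]; h,w=z.shape; f=h/2/np.tan(np.radians(s["vfov"])/2)
    v,u=np.mgrid[0:h,0:w]; m=(z>0) if mask is None else (z>0)&mask
    u,v,z=u[m],v[m],z[m]
    p=np.c_[(u-s["cx"])/f*z,(v-s["cy"])/f*z,z]
    r=np.array(s["rotation"]); r=r if r.shape==(3,3) else R.from_quat(r).as_matrix()
    return p@r.T+np.array(s["xyz"]), np.c_[u,v]
E
python3 - <<'E'
from h import *
st=monitor.read_state(); print({k:np.round(v,3) for k,v in st.items()})
s={}
for c in ("top","side"):
    s[c]=snapshot(c); cv2.imwrite(f"pics/{c}0.png",s[c]["color"]); print(c,s[c]["xyz"],s[c]["rotation"],s[c]["vfov"])
    for t in ("handwheel","lead_mill","spool","bottle","copper_roll","brush"):
        r=regions_of(c,t)
        if r:
            p,_=cloud(s[c],r[0]["pixels"]); print(c,t,r[0]["confidence"],r[0]["rect"],np.round(p.min(0),3),np.round(p.max(0),3),len(p))
    for t in ("boss","spindle_nose","spindle_seat","bore"):
        print(t,[(x["xy"],round(x["confidence"],2)) for x in tip_of(c,t)[:2]])
E
```

```text
pics
{'clock': np.float64(0.0), 'joints': array([-1.363,  0.312,  0.014,  1.513, -0.004,  1.319, -0.027]), 'dq': array([ 0.001,  0.   ,  0.   ,  0.001, -0.001,  0.   , -0.002]), 'tau': array([ 0.0000e+00, -3.7991e+01,  1.4600e-01, -2.3059e+01,  1.2000e-02,
        1.4000e-02,  0.0000e+00]), 'tcp_pos': array([0.136, 0.532, 0.303]), 'tool_rot': array([ 0.125,  0.992, -0.001, -0.   ]), 'wrist_force': array([-0.257, -0.278, -0.432]), 'wrist_torque': array([-0.009, -0.016, -0.014]), 'gripper_force': np.float64(0.0), 'grip_width': np.float64(0.998)}
top [ 0.43540044 -0.15263232  0.98732312] [-0.69550798  0.71509238 -0.05399419  0.04467849] 57.73117061166644
top handwheel 0.76 [267.2, 212.7, 42.5, 46.3] [ 0.501 -0.192 -0.005] [ 0.622 -0.074  0.062] 1213
top lead_mill 0.68 [204.7, 254.7, 41.4, 47.7] [ 0.398 -0.021 -0.003] [0.522 0.089 0.089] 2039
top spool 0.9 [235.0, 161.2, 29.0, 23.7] [ 0.665 -0.078 -0.004] [ 0.724 -0.01   0.044] 538
top bottle 0.85 [190.2, 152.6, 25.7, 23.1] [ 0.691  0.037 -0.002] [0.756 0.086 0.112] 453
top copper_roll 0.62 [288.3, 165.1, 22.6, 26.2] [ 0.66  -0.22  -0.00
[... 417 characters left out ...]
 221.5, 50.7, 44.2] [ 0.503 -0.196 -0.003] [ 0.629 -0.049  0.06 ] 1570
side lead_mill 0.88 [226.2, 191.9, 59.0, 49.6] [ 0.398 -0.025 -0.003] [0.534 0.17  0.087] 1896
side spool 0.59 [329.0, 188.7, 24.3, 23.5] [ 0.666 -0.079 -0.002] [ 0.727 -0.019  0.042] 533
side bottle 0.87 [316.6, 156.6, 17.7, 41.0] [ 0.692  0.034 -0.001] [0.743 0.089 0.111] 643
side copper_roll 0.67 [353.0, 228.3, 31.7, 17.6] [ 0.659 -0.222 -0.002] [ 0.721 -0.16   0.009] 372
side brush 0.77 [237.7, 340.2, 30.8, 75.8] [ 0.358 -0.462  0.001] [ 0.371 -0.301  0.008] 381
boss [([289.9, 208.0], 0.98)]
spindle_nose [([222.7, 166.5], 0.71)]
spindle_seat [([226.0, 175.2], 0.65), ([221.4, 168.6], 0.6)]
bore [([288.7, 228.0], 0.85)]
```

```bash
python3 - <<'E'
from h import *
def circ(p):
    A=np.c_[2*p[:,:2],np.ones(len(p))]; s=np.linalg.lstsq(A,(p[:,:2]**2).sum(1),rcond=None)[0]; return s[:2],np.sqrt(s[2]+s[:2]@s[:2])
for c in ("top","side"):
    s=snapshot(c); p,uv=cloud(s)
    def box(x,y,r,z0,z1): return p[(np.hypot(p[:,0]-x,p[:,1]-y)<r)&(p[:,2]>z0)&(p[:,2]<z1)]
    for n,a in (("bosstop",(.562,-.133,.035,.054,.066)),("wheel",(.562,-.133,.075,.006,.066)),("nose",(.46,.034,.05,.08,.1)),("spl",(.46,.034,.05,.069,.079))):
        q=box(*a)
        if len(q): 
            e=cv2.minEnclosingCircle(q[:,:2].astype(np.float32)); print(c,n,len(q),np.round(q.mean(0),4),"mid",np.round((q.min(0)+q.max(0))/2,4),np.round(np.ptp(q,0),3),np.round(e[0],4),round(e[1],4))
    f=210/np.tan(np.radians(s["vfov"])/2); r=R.from_quat(s["rotation"]).as_matrix()
    for t,z in (("boss",.046),("spindle_nose",.086)):
        for k in tip_of(c,t)[:1]:
            d=r@np.array([(k["xy"][0]-s["cx"])/f,(k["xy"][1]-s["cy"])/f,1]); o=np.array(s["xyz"]); print(t,np.round(o+d*(z-o[2])/d[2],4),k["confidence"])
t=cv2.imread("pics/top0.png")[130:290,160:310]; a=cv2.resize(t,None,fx=3.7,fy=3.7,interpolation=2)
cv2.imwrite("pics/a.png",a)
E
```

```text
top bosstop 183 [ 0.5616 -0.1347  0.0585] mid [ 0.5613 -0.1346  0.0586] [0.04  0.037 0.008] [ 0.5614 -0.1344] 0.0203
top wheel 1140 [ 0.5601 -0.1345  0.0255] mid [ 0.5617 -0.1381  0.0343] [0.118 0.125 0.057] [ 0.5649 -0.14  ] 0.0658
top nose 105 [0.4595 0.0301 0.0842] mid [0.4593 0.0297 0.0844] [0.026 0.025 0.009] [0.4593 0.0298] 0.0141
top spl 90 [0.4595 0.0286 0.0734] mid [0.4595 0.0304 0.0739] [0.045 0.047 0.01 ] [0.4594 0.0304] 0.0238
boss [ 0.5575 -0.1275  0.046 ] 0.59
spindle_nose [0.4536 0.0305 0.086 ] 0.9
side bosstop 157 [ 0.5625 -0.1363  0.0578] mid [ 0.5631 -0.1341  0.0571] [0.039 0.04  0.006] [ 0.5622 -0.1333] 0.0224
side wheel 1319 [ 0.5566 -0.1491  0.0252] mid [ 0.5626 -0.136   0.0331] [0.119 0.121 0.054] [ 0.5625 -0.1357] 0.0609
side nose 57 [0.4603 0.026  0.0835] mid [0.4604 0.0262 0.0832] [0.027 0.026 0.006] [0.4601 0.0274] 0.0143
side spl 92 [0.4592 0.0226 0.0732] mid [0.4614 0.0259 0.0738] [0.045 0.037 0.01 ] [0.4609 0.0287] 0.0246
boss [ 0.5634 -0.1337  0.046 ] 0.64
spindle_nose [0.4563 0.0324 0.086 ] 0.84
```

View pics/a.png

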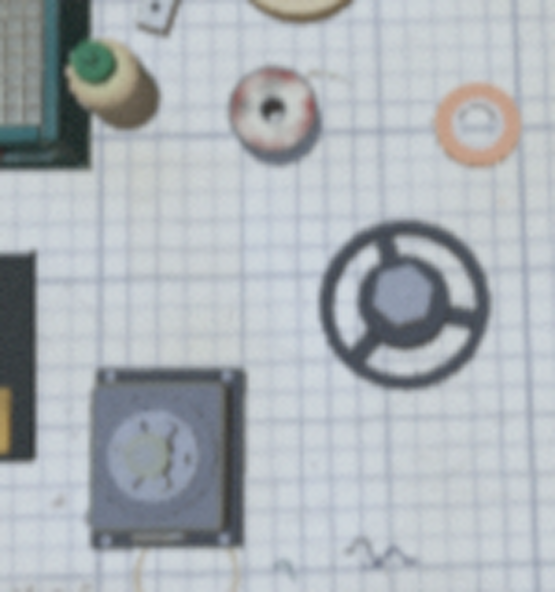

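```bash
cat >> h.py <<'E'
def go(pos, yaw=None):
    """shift (cm) in tool axes and turn about tool z to put TCP at pos with tool x axis pointing at world yaw (deg)"""
    st=monitor.read_state(); r=R.from_quat(st["tool_rot"]); M=r.as_matrix()
    print("t",round(float(st["clock"]),2),"tcp",np.round(st["tcp_pos"],4),"yawx",round(np.degrees(np.arctan2(M[1,0],M[0,0])),2),"q6",np.round(st["joints"],3),"F",np.round(st["wrist_force"],1))
    y=np.arctan2(M[1,0],M[0,0]) if yaw is None else np.radians(yaw)
    x=np.array([np.cos(y),np.sin(y),0]); z=np.array([0,0,-1.]); T=np.c_[x,np.cross(z,x),z]
    print("shift cm",np.round(M.T@(np.array(pos)-st["tcp_pos"])*100,2),"turn",np.round(R.from_matrix(M.T@T).as_rotvec(),4))
E
python3 - <<'E'
from h import *
p=np.vstack([cloud(snapshot(c))[0] for c in("top","side")])
H=np.zeros((14,24))
for i,x in enumerate(np.arange(.0,.84,.06)):
    print(round(x,2),[int(100*q[:,2].max()) if len(q:=p[(p[:,0]>x)&(p[:,0]<x+.06)&(p[:,1]>y)&(p[:,1]<y+.06)]) else -9 for y in np.arange(-.3,.6,.06)])
w=snapshot("wrist"); print(w["T_tool_cam"],w["vfov"],w["cx"],w["cy"])
go([.46,.03,.27])
E
```

```text
0.0 [-74, -74, 0, 9, 24, 20, 0, 0, -74, -74, -74, -75, -74, -74, -74]
0.06 [-74, -66, 0, 3, 25, 27, 2, 0, -74, -74, -74, -74, 34, 41, 40]
0.12 [-74, -74, 0, 0, 0, 0, 0, 0, -66, -74, -74, -75, 34, 41, 40]
0.18 [-75, -75, -74, -74, -75, -74, -75, -74, -75, -74, -74, -74, -74, -75, -75]
0.24 [-9, -9, -9, -9, -75, -75, -75, -75, -75, -75, -75, -75, -75, -75, -75]
0.3 [0, 0, 0, 0, 0, 0, 0, 0, 0, 0, 0, 0, -75, -75, -75]
0.36 [1, 0, 0, 0, 5, 5, 5, 0, 0, 0, 0, 0, -9, -9, -9]
0.42 [2, 0, 0, 0, 5, 8, 5, 15, 8, 8, 8, 0, -9, -9, -9]
0.48 [2, 1, 3, 3, 5, 7, 5, 14, 9, 8, 8, -9, -9, -9, -9]
0.54 [2, 1, 6, 6, 0, 0, 1, 9, 8, 8, 8, -9, -9, -9, -9]
0.6 [2, 1, 1, 1, 0, 0, 11, 11, 11, 11, 10, 0, -9, -9, -9]
0.66 [2, 1, 1, 4, 4, 11, 11, 11, 11, 11, 11, 0, -9, -9, -9]
0.72 [2, 0, 0, 4, 4, 10, 11, 11, 14, 11, 11, 0, -9, -9, -9]
0.78 [3, 2, 0, 2, 2, 2, 11, 16, 15, 11, 11, 0, -9, -9, -9]
[[-4.14207060e-04 -9.60914979e-01 -2.76843335e-01  7.09756113e-02]
 [ 9.99999914e-01 -4.07222865e-04 -8.27199718e-05 -5.19275604e-04]
 [-3.32500764e-05 -2.76843346e-01  9.60915064e-01 -6.89753007e-02]
 [ 0.00000000e+00  0.00000000e+00  0.00000000e+00  1.00000000e+00]] 65.70646984690485 281.9184048382289 209.11982019658817
t 1.55 tcp [0.1359 0.533  0.3039] yawx 165.69 q6 [-1.363  0.311  0.014  1.511 -0.004  1.319 -0.027] F [ 0.4 -0.5  0.4]
shift cm [-43.83 -40.73   3.39] turn [ 0.0001 -0.     -0.    ]
```

Emit:
drive_tool(
  series=[
    [-2.9, -2.7, 0.2, 0, 0, 0.12, 8.5],
    [-5.8, -5.4, 0.4, 0, 0, 0.24, 8.5],
    [-8.7, -8.1, 0.6, 0, 0, 0.36, 8.5],
    [-11.6, -10.8, 0.8, 0, 0, 0.48, 8.5],
    [-14.5, -13.5, 1.0, 0, 0, 0.6, 8.5],
  ],
)

```text
clock: 1.97
tcp_pos: [0.2438, 0.3646, 0.2939]
tool_rot: [0.415, 0.91, 0.0, 0.0]
wrist_force: [1.0, 0.5, 1.2]
grip_width: 0.993
gripper_force: 0.0
```

```bash
python3 -c "
from h import *
go([.46,.03,.26],94)"
```

```text
t 1.97 tcp [0.2438 0.3646 0.2939] yawx 131.0 q6 [-1.197  0.086  0.191  1.815 -0.017  1.241 -0.286] F [1.  0.5 1.2]
shift cm [-39.44  -5.64   3.38] turn [ 5.000e-04 -5.000e-04  6.457e-01]
```

Emit:
drive_tool(
  series=[
    [-3.9, -0.5, 0.3, 0, 0, 0.1, 8.5],
    [-7.8, -1.0, 0.6, 0, 0, 0.2, 8.5],
    [-11.7, -1.6, 0.9, 0, 0, 0.3, 8.5],
    [-15.6, -2.2, 1.2, 0, 0, 0.4, 8.5],
    [-19.5, -2.8, 1.5, 0, 0, 0.5, 8.5],
  ],
)

```text
clock: 2.38
tcp_pos: [0.3515, 0.1996, 0.2791]
tool_rot: [0.627, 0.779, 0.001, -0.0]
wrist_force: [1.3, -0.4, 1.0]
grip_width: 0.994
gripper_force: 0.0
```

```bash
python3 -c "
from h import *
go([.46,.03,.26],94)"
```

```text
t 2.38 tcp [0.3515 0.1996 0.2791] yawx 102.4 q6 [-0.963  0.019  0.414  1.924 -0.009  1.199 -0.33 ] F [ 1.3 -0.4  1. ]
shift cm [-18.9    6.96   1.9 ] turn [ 0.0009 -0.0011  0.1466]
```

Emit:
drive_tool(
  series=[
    [-3.8, 1.4, 0.4, 0, 0, 0.03, 8.5],
    [-7.6, 2.8, 0.8, 0, 0, 0.06, 8.5],
    [-11.4, 4.2, 1.2, 0, 0, 0.1, 8.5],
    [-15.2, 5.6, 1.6, 0, 0, 0.13, 8.5],
    [-18.9, 7.0, 1.9, 0, 0, 0.15, 8.5],
  ],
)

```text
clock: 2.8
tcp_pos: [0.4612, 0.0304, 0.26]
tool_rot: [0.682, 0.731, 0.001, 0.0]
wrist_force: [1.6, 1.1, 0.3]
grip_width: 0.993
gripper_force: 0.0
```

Emit:
drive_tool(
  series=[
    [0, 0, 0, 0, 0, 0, 8.5],
    [0, 0, 0, 0, 0, 0, 8.5],
    [0, 0, 0, 0, 0, 0, 8.5],
    [0, 0, 0, 0, 0, 0, 8.5],
    [0, 0, 0, 0, 0, 0, 8.5],
  ],
)

```text
clock: 3.22
tcp_pos: [0.46, 0.0341, 0.2599]
tool_rot: [0.68, 0.733, 0.0, -0.0]
wrist_force: [-0.6, -0.0, -0.1]
grip_width: 0.995
gripper_force: 0.0
```

```bash
cat >> h.py <<'E'
def wcloud():
    """world coords of every wrist pixel (fisheye)"""
    st=monitor.read_state(); s=snapshot("wrist"); z=s["range_z"]; h,w=z.shape
    f=h/2/np.tan(np.radians(s["vfov"])/2)
    v,u=np.mgrid[0:h,0:w]; dx,dy=u-s["cx"],v-s["cy"]; r=np.hypot(dx,dy)+1e-9
    k=np.tan(r/f)/r
    p=np.stack([dx*k*z,dy*k*z,z],-1); T=np.array(s["T_tool_cam"])
    p=p@T[:3,:3].T+T[:3,3]
    p=p@R.from_quat(st["tool_rot"]).as_matrix().T+st["tcp_pos"]; p[z<=0]=np.nan
    return p,s
E
python3 - <<'E'
from h import *
p,s=wcloud(); cv2.imwrite("pics/w1.png",s["color"])
def fit(z0,z1,r=.03,c=(.46,.03)):
    for _ in range(3):
        m=(p[...,2]>z0)&(p[...,2]<z1)&(np.hypot(p[...,0]-c[0],p[...,1]-c[1])<r)
        q=p[m]; c,rad=cv2.minEnclosingCircle(q[:,:2].astype(np.float32))
    print(z0,len(q),np.round(c,4),round(rad,4),"zmed",np.median(q[:,2]),"mean",np.round(q.mean(0),4)); return c
c=fit(.081,.1); fit(.07,.078,.035); fit(.057,.064,.04)
# angles of spline points
m=(p[...,2]>.068)&(p[...,2]<.08); q=p[m]; d=q[:,:2]-c; r=np.hypot(*d.T); a=np.degrees(np.arctan2(d[:,1],d[:,0]))[(r>.017)&(r<.026)]
print(len(a),"spline ang",np.degrees(np.angle(np.exp(1j*np.radians(a)*6).mean()))/6,abs(np.exp(1j*np.radians(a)*6).mean()))
print(np.histogram(a%360,36,(0,360))[0])
go([.4925,-.1345,.26])
E
```

```text
0.081 818 [0.4603 0.0307] 0.0141 zmed 0.08415271725889145 mean [0.4603 0.0316 0.0838]
0.07 646 [0.4603 0.0307] 0.0243 zmed 0.07298581420571136 mean [0.4602 0.0339 0.073 ]
0.057 1845 [0.461  0.0307] 0.0301 zmed 0.059065702154597305 mean [0.4608 0.0352 0.0592]
478 spline ang 23.867522502642384 0.8000581993443325
[ 0 22 36 28  0  0  0 28 44 15  0  0  0 35 37 13  0  0  0 32 33 12  0  0
  0 21 33 13  0  0  0 18 33 25  0  0]
t 3.27 tcp [0.4601 0.0339 0.2599] yawx 94.26 q6 [-0.667  0.179  0.641  1.831 -0.117  1.169  0.087] F [ 0.1 -0.4  0.6]
shift cm [-17.03   1.98  -0.02] turn [-0.0001 -0.0009  0.    ]
```

View pics/w1.png

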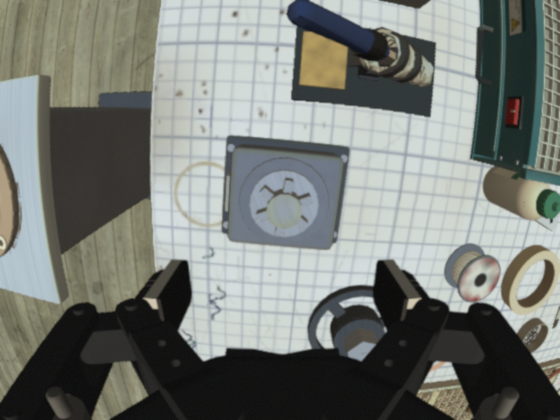

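```bash
python3 -c "
from h import *
go([.562,-.1345,.25],78)"
```

```text
t 3.27 tcp [0.4601 0.0339 0.2599] yawx 94.26 q6 [-0.667  0.179  0.641  1.831 -0.117  1.169  0.087] F [ 0.1 -0.4  0.6]
shift cm [-17.55   8.91   0.98] turn [-2.000e-04 -9.000e-04  2.838e-01]
```

Emit:
drive_tool(
  series=[
    [-3.5, 1.8, 0.2, 0, 0, 0.06, 8.5],
    [-7.0, 3.6, 0.4, 0, 0, 0.12, 8.5],
    [-10.5, 5.4, 0.6, 0, 0, 0.18, 8.5],
    [-14.0, 7.2, 0.8, 0, 0, 0.24, 8.5],
    [-17.5, 8.9, 1.0, 0, 0, 0.28, 8.5],
  ],
)

```text
clock: 3.68
tcp_pos: [0.5629, -0.1356, 0.2498]
tool_rot: [0.777, 0.63, 0.001, -0.0]
wrist_force: [0.5, 0.8, 1.0]
grip_width: 0.993
gripper_force: 0.0
```

Emit:
drive_tool(
  series=[
    [0, 0, 0, 0, 0, 0, 8.5],
    [0, 0, 0, 0, 0, 0, 8.5],
    [0, 0, 0, 0, 0, 0, 8.5],
    [0, 0, 0, 0, 0, 0, 8.5],
    [0, 0, 0, 0, 0, 0, 8.5],
  ],
)

```text
clock: 4.1
tcp_pos: [0.5617, -0.1335, 0.2501]
tool_rot: [0.776, 0.631, 0.001, -0.001]
wrist_force: [0.1, 0.0, -0.1]
grip_width: 0.996
gripper_force: 0.0
```

```bash
python3 - <<'E'
from h import *
p,s=wcloud(); cv2.imwrite("pics/w2.png",s["color"])
m=(p[...,2]>.054)&(p[...,2]<.066)&(np.hypot(p[...,0]-.562,p[...,1]+.1345)<.035)
q=p[m][:,:2].astype(np.float32); c,r=cv2.minEnclosingCircle(q); print("boss",len(q),np.round(c,4),r,q.mean(0),np.median(p[m][:,2]))
h=cv2.convexHull(q)[:,0]; 
c=q.mean(0)
best=max(((np.mean([ np.ptp(q@[np.cos(t+k),np.sin(t+k)]) for k in np.radians([0,60,120])]),np.degrees(t)) for t in np.radians(np.arange(0,60,.5))),key=lambda x:-x[0]); print("flat-normal angle, width",best)
for k in (0,60,120):
    t=np.radians(best[1]+k); x=q@np.array([np.cos(t),np.sin(t)]); print(k,np.ptp(x),(x.max()+x.min())/2)
N=np.array([[np.cos(np.radians(best[1]+k)),np.sin(np.radians(best[1]+k))] for k in(0,60,120)]); 
print("centre",np.linalg.lstsq(N,[((q@n).max()+(q@n).min())/2 for n in N],rcond=None)[0])
m=(p[...,2]>.007)&(p[...,2]<.02)&(np.hypot(p[...,0]-.562,p[...,1]+.1345)<.07)&(np.hypot(p[...,0]-.562,p[...,1]+.1345)>.045)
q=p[m][:,:2].astype(np.float32); print("rim",len(q),cv2.minEnclosingCircle(q),cv2.fitEllipse(q))
go([.562,-.1345,.1])
E
```

```text
boss 1602 [ 0.5622 -0.1345] 0.020664945244789124 [ 0.56241876 -0.13404848] 0.058040012617337
flat-normal angle, width (np.float64(0.03641664760382928), np.float64(16.0))
0 0.03612423699330164 0.5033666805142889
60 0.03680887187616387 0.005288616915355108
120 0.03631683394202234 -0.4980539739117362
centre [ 0.56227772 -0.13473279]
rim 3783 ((0.5628154277801514, -0.13472017645835876), 0.060289956629276276) ((0.5628532767295837, -0.1337762475013733), (0.10870499163866043, 0.10911595821380615), 36.938350677490234)
t 4.15 tcp [ 0.5617 -0.1338  0.2502] yawx 78.22 q6 [-0.305  0.471  0.735  1.541 -0.327  1.256  0.272] F [-0.2 -0.  -0.1]
shift cm [-0.09  0.04 15.02] turn [ 0.0002 -0.0016 -0.    ]
```

View pics/w2.png

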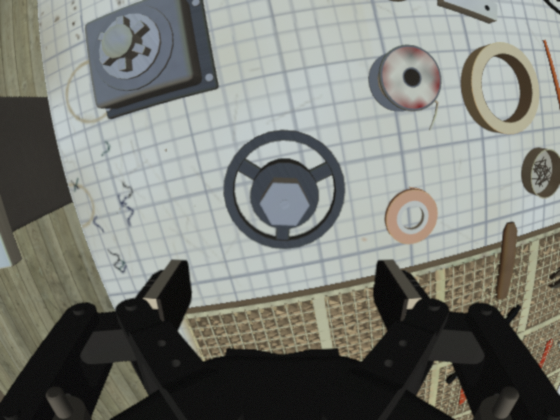

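Emit:
drive_tool(
  series=[
    [0, 0, 2, 0, 0, -0.1, 8.5],
    [0, 0, 4, 0, 0, -0.2, 8.5],
    [-0.1, 0, 6, 0, 0, -0.3, 8.5],
    [-0.1, 0, 8, 0, 0, -0.4, 8.5],
    [-0.1, 0, 9.5, 0, 0, -0.485, 8.5],
  ],
)

```text
clock: 4.57
tcp_pos: [0.5609, -0.1352, 0.1537]
tool_rot: [0.6, 0.8, 0.0, -0.001]
wrist_force: [-0.3, 0.3, 0.1]
grip_width: 0.995
gripper_force: 0.0
```

```bash
python3 -c "
from h import *
go([.5622,-.1346,.108],106)"
```

```text
t 4.57 tcp [ 0.5609 -0.1352  0.1537] yawx 106.21 q6 [-0.201  0.54   0.579  1.657 -0.333  1.046  0.765] F [-0.3  0.3  0.1]
shift cm [0.02 0.15 4.57] turn [-0.0007 -0.0015  0.0036]
```

Emit:
drive_tool(
  series=[
    [0, 0.1, 1.5, 0, 0, 0, 8.5],
    [0, 0.1, 3, 0, 0, 0, 8.5],
    [0, 0.1, 4, 0, 0, 0, 8.5],
    [0, 0.1, 4.5, 0, 0, 0, 8.5],
    [0, 0.1, 4.5, 0, 0, 0, 8.5],
  ],
)

```text
clock: 4.98
tcp_pos: [0.5618, -0.1357, 0.109]
tool_rot: [0.603, 0.798, -0.0, -0.001]
wrist_force: [-0.2, -0.2, -0.7]
grip_width: 0.998
gripper_force: 0.0
```

Emit:
drive_tool(
  series=[
    [0, 0, 0, 0, 0, 0, 7],
    [0, 0, 0, 0, 0, 0, 6],
    [0, 0, 0, 0, 0, 0, 5],
    [0, 0, 0, 0, 0, 0, 4.2],
    [0, 0, 0, 0, 0, 0, 3.8],
  ],
)

```text
clock: 5.4
tcp_pos: [0.5631, -0.1367, 0.1106]
tool_rot: [0.603, 0.798, 0.001, 0.001]
wrist_force: [0.3, 0.2, -0.8]
grip_width: 0.445
gripper_force: 0.2
```

Emit:
drive_tool(
  series=[
    [0, 0, 0, 0, 0, 0, 3.5],
    [0, 0, 0, 0, 0, 0, 3],
    [0, 0, 0, 0, 0, 0, 2],
    [0, 0, 0, 0, 0, 0, 1],
    [0, 0, 0, 0, 0, 0, 0],
  ],
)

```text
clock: 5.82
tcp_pos: [0.5635, -0.1367, 0.111]
tool_rot: [0.603, 0.798, 0.001, 0.001]
wrist_force: [0.7, 0.4, 5.8]
grip_width: 0.409
gripper_force: 61.2
```

```bash
python3 -c "
from h import *
go([.5622,-.1346,.108],106); print(monitor.read_state()['grip_width']*85,monitor.read_state()['gripper_force'])
s=snapshot('wrist'); cv2.imwrite('pics/w3.png',s['color'])
"
```

```text
t 5.82 tcp [ 0.5635 -0.1367  0.111 ] yawx 105.83 q6 [-0.181  0.596  0.556  1.689 -0.37   0.961  0.788] F [0.7 0.4 5.8]
shift cm [ 0.24 -0.07  0.3 ] turn [ 0.0025  0.0008 -0.0029]
34.76075955730413 61.17337832227349
```

View pics/w3.png

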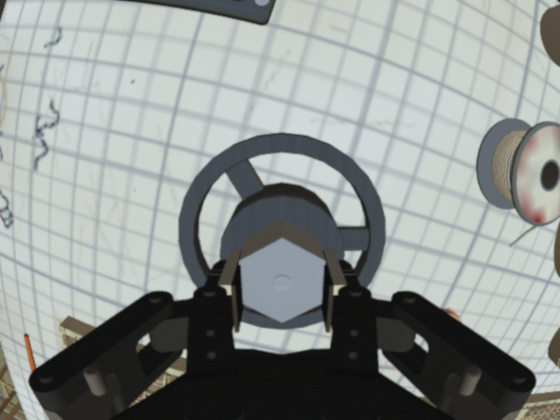

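Emit:
drive_tool(
  series=[
    [0, 0, -1.5, 0, 0, 0, 0],
    [0, 0, -4, 0, 0, 0, 0],
    [0, 0, -7, 0, 0, 0, 0],
    [0, 0, -10, 0, 0, 0, 0],
    [0, 0, -12, 0, 0, 0, 0],
  ],
)

```text
clock: 6.28
tcp_pos: [0.562, -0.1369, 0.231]
tool_rot: [0.603, 0.798, -0.0, -0.0]
wrist_force: [1.2, 0.3, -3.3]
grip_width: 0.406
gripper_force: 61.0
```

Emit:
drive_tool(
  series=[
    [0, 0, 0, 0, 0, 0, 0],
    [0, 0, 0, 0, 0, 0, 0],
    [0, 0, 0, 0, 0, 0, 0],
    [0, 0, 0, 0, 0, 0, 0],
    [0, 0, 0, 0, 0, 0, 0],
  ],
)

```text
clock: 6.7
tcp_pos: [0.5612, -0.1361, 0.2274]
tool_rot: [0.603, 0.798, -0.001, -0.002]
wrist_force: [0.3, -0.5, -4.0]
grip_width: 0.402
gripper_force: 61.0
```

```bash
cat > held.py <<'E'
from h import *
def held():
    p,s=wcloud(); st=monitor.read_state(); M=R.from_quat(st["tool_rot"]).as_matrix()
    t=(p-st["tcp_pos"])@M   # tool coords
    rr=np.hypot(t[...,0],t[...,1])
    m=(t[...,2]>.03)&(t[...,2]<.062)&(rr<.022); print("bosstop n",m.sum(),"z",np.median(t[m][:,2]),"x range",np.percentile(t[m][:,0],[.5,99.5]),"y",np.percentile(t[m][:,1],[.5,99.5]))
    m=(t[...,2]>.09)&(t[...,2]<.125)&(rr>.045)&(rr<.066); q=t[m]; 
    n=np.linalg.lstsq(np.c_[q[:,:2],np.ones(len(q))],q[:,2],rcond=None)[0]; 
    far=q[np.hypot(q[:,0],q[:,1])>.0585]
    from scipy.optimize import least_squares
    # outer edge: farthest point per angle bin
    a=np.degrees(np.arctan2(q[:,1],q[:,0]))//4; e=np.array([q[a==k][np.hypot(*q[a==k][:,:2].T).argmax()] for k in np.unique(a) if (a==k).sum()>4])
    f=least_squares(lambda c:np.hypot(e[:,0]-c[0],e[:,1]-c[1])-.06,[0,0],loss="soft_l1",f_scale=.001).x
    print("rim n",len(q),"rim z",np.median(q[:,2]),"tilt",n[:2],"centre tool",f,len(e))
    return f,p,s
E
python3 - <<'E'
from held import *
f,p,s=held()
go([.4603,.0307,.225],114)
print(monitor.read_state()["gripper_force"])
E
```

```text
bosstop n 7034 z 0.053375854077017254 x range [-0.01573321  0.02141392] y [-0.02033219  0.018721  ]
rim n 9335 rim z 0.09882105402381966 tilt [-0.00530542  0.00039273] centre tool [ 0.00279122 -0.00159427] 76
t 6.75 tcp [ 0.5615 -0.1363  0.2279] yawx 105.82 q6 [-0.223  0.469  0.614  1.565 -0.282  1.202  0.72 ] F [-0.1 -0.  -4.2]
shift cm [18.82 -5.19  0.34] turn [-0.0034 -0.0019 -0.1428]
61.01454065646976
```

Emit:
drive_tool(
  series=[
    [2.0, -0.5, 0, 0, 0, -0.02, 0],
    [5.5, -1.5, 0, 0, 0, -0.05, 0],
    [9.0, -2.4, 0, 0, 0, -0.08, 0],
    [12.5, -3.4, 0, 0, 0, -0.11, 0],
    [15.5, -4.2, 0, 0, 0, -0.143, 0],
  ],
)

```text
clock: 7.17
tcp_pos: [0.4778, 0.0032, 0.2289]
tool_rot: [0.544, 0.839, -0.0, -0.001]
wrist_force: [-0.6, 1.1, -4.7]
grip_width: 0.405
gripper_force: 61.0
```

```bash
python3 -c "
from h import *
go([.4623,.0286,.215],114)"
```

```text
t 7.17 tcp [0.4778 0.0032 0.2289] yawx 114.15 q6 [-0.518  0.245  0.57   1.833 -0.148  1.108  0.526] F [-0.6  1.1 -4.7]
shift cm [ 2.95 -0.37  1.4 ] turn [-0.002  -0.0018  0.0026]
```

Emit:
drive_tool(
  series=[
    [1.5, -0.2, 0.2, 0, 0, 0, 0],
    [2.6, -0.3, 0.6, 0, 0, 0, 0],
    [3.1, -0.4, 1.0, 0, 0, 0, 0],
    [3.1, -0.4, 1.0, 0, 0, 0, 0],
    [3.1, -0.4, 1.0, 0, 0, 0, 0],
  ],
)

```text
clock: 7.58
tcp_pos: [0.4635, 0.027, 0.2195]
tool_rot: [0.545, 0.839, -0.001, 0.0]
wrist_force: [-0.1, -0.1, -3.3]
grip_width: 0.403
gripper_force: 61.0
```

Emit:
drive_tool(
  series=[
    [0, 0, 0, 0, 0, 0, 0],
    [0, 0, 0, 0, 0, 0, 0],
    [0, 0, 0, 0, 0, 0, 0],
    [0, 0, 0, 0, 0, 0, 0],
    [0, 0, 0, 0, 0, 0, 0],
  ],
)

```text
clock: 8.0
tcp_pos: [0.4638, 0.0273, 0.22]
tool_rot: [0.545, 0.839, -0.0, 0.0]
wrist_force: [-0.0, -0.1, -4.0]
grip_width: 0.41
gripper_force: 61.0
```

```bash
python3 -c "
from held import *
held()
go([.4623,.0286,.187],114)"
```

```text
bosstop n 7149 z 0.05274952262127341 x range [-0.01624537  0.0215311 ] y [-0.02009735  0.01887831]
rim n 9325 rim z 0.0981895748175963 tilt [-0.00451349 -0.00055961] centre tool [ 0.002452   -0.00117751] 76
t 8.05 tcp [0.4637 0.0274 0.2199] yawx 113.98 q6 [-0.568  0.223  0.555  1.88  -0.133  1.074  0.458] F [ 1.   0.5 -3.6]
shift cm [ 0.16 -0.08  3.29] turn [ 0.0001  0.0002 -0.0004]
```

Emit:
drive_tool(
  series=[
    [0.15, -0.1, 0.3, 0, 0, 0, 0],
    [0.15, -0.1, 0.8, 0, 0, 0, 0],
    [0.15, -0.1, 1.3, 0, 0, 0, 0],
    [0.15, -0.1, 1.8, 0, 0, 0, 0],
    [0.15, -0.1, 2.3, 0, 0, 0, 0],
  ],
)

```text
clock: 8.47
tcp_pos: [0.4618, 0.0288, 0.1961]
tool_rot: [0.544, 0.839, -0.0, -0.0]
wrist_force: [-0.1, 0.4, -3.2]
grip_width: 0.409
gripper_force: 61.0
```

```bash
python3 -c "
from h import *
go([.4623,.0286,.187],114)"
```

```text
t 8.47 tcp [0.4618 0.0288 0.1961] yawx 114.02 q6 [-0.562  0.25   0.549  1.916 -0.152  1.017  0.472] F [-0.1  0.4 -3.2]
shift cm [-0.04  0.04  0.91] turn [-0.0007 -0.0001  0.0004]
```

Underside near 0.083, no side force: entering. Continue down.

Emit:
drive_tool(
  series=[
    [0, 0, 0.2, 0, 0, 0, 0],
    [0, 0, 0.4, 0, 0, 0, 0],
    [0, 0, 0.6, 0, 0, 0, 0],
    [0, 0, 0.8, 0, 0, 0, 0],
    [0, 0, 1.0, 0, 0, 0, 0],
  ],
)

```text
clock: 8.88
tcp_pos: [0.4622, 0.0287, 0.1869]
tool_rot: [0.545, 0.839, 0.0, 0.0]
wrist_force: [-0.0, 0.3, -3.4]
grip_width: 0.405
gripper_force: 61.0
```

Emit:
drive_tool(
  series=[
    [0, 0, 0.2, 0, 0, 0, 0],
    [0, 0, 0.4, 0, 0, 0, 0],
    [0, 0, 0.6, 0, 0, 0, 0],
    [0, 0, 0.6, 0, 0, 0, 0],
    [0, 0, 0.6, 0, 0, 0, 0],
  ],
)

```text
clock: 9.3
tcp_pos: [0.4619, 0.0287, 0.1808]
tool_rot: [0.545, 0.839, -0.0, -0.0]
wrist_force: [0.4, 1.1, -4.6]
grip_width: 0.408
gripper_force: 61.0
```

Emit:
drive_tool(
  series=[
    [0, 0, 0.2, 0, 0, 0, 0],
    [0, 0, 0.4, 0, 0, 0, 0],
    [0, 0, 0.6, 0, 0, 0, 0],
    [0, 0, 0.7, 0, 0, 0, 0],
    [0, 0, 0.7, 0, 0, 0, 0],
  ],
)

```text
clock: 9.72
tcp_pos: [0.4618, 0.0287, 0.1736]
tool_rot: [0.545, 0.839, -0.0, -0.0]
wrist_force: [0.5, 0.1, -5.1]
grip_width: 0.407
gripper_force: 61.0
```

Emit:
drive_tool(
  series=[
    [0, 0, 0.1, 0, 0, 0, 0],
    [0, 0, 0.2, 0, 0, 0, 0],
    [0, 0, 0.3, 0, 0, 0, 0],
    [0, 0, 0.3, 0, 0, 0, 0],
    [0, 0, 0.3, 0, 0, 0, 0],
  ],
)

```text
clock: 10.13
tcp_pos: [0.4622, 0.0287, 0.171]
tool_rot: [0.545, 0.839, 0.0, 0.0]
wrist_force: [-0.0, 0.4, -2.5]
grip_width: 0.404
gripper_force: 61.0
```

Emit:
drive_tool(
  series=[
    [0, 0, 0.1, 0, 0, 0, 0],
    [0, 0, 0.2, 0, 0, 0, 0],
    [0, 0, 0.3, 0, 0, 0, 0],
    [0, 0, 0.3, 0, 0, 0, 0],
    [0, 0, 0.3, 0, 0, 0, 0],
  ],
)

```text
clock: 10.55
tcp_pos: [0.4622, 0.0285, 0.1708]
tool_rot: [0.545, 0.839, 0.001, -0.0]
wrist_force: [-7.6, -0.7, 18.9]
grip_width: 0.406
gripper_force: 63.8
```

```bash
python3 -c "
from held import *
held()
go([.4623,.0286,.17],114); print(monitor.read_state()['wrist_torque'])"
```

```text
bosstop n 7121 z 0.052700809701069364 x range [-0.01591998  0.02138899] y [-0.02012877  0.01878949]
rim n 11607 rim z 0.0984188612126581 tilt [ 0.00928209 -0.02497878] centre tool [ 0.00279017 -0.00132459] 76
t 10.6 tcp [0.4622 0.0286 0.1708] yawx 114.01 q6 [-0.548  0.286  0.54   1.946 -0.181  0.957  0.498] F [-7.4  0.  18.1]
shift cm [0.   0.01 0.08] turn [ 0.0008 -0.0016  0.0002]
[-0.15053898  1.68034833  0.00461864]
```

Emit:
drive_tool(
  series=[
    [0, 0, -0.1, 0, 0, 0, 0],
    [0, 0, -0.2, 0, 0, 0, 0],
    [0, 0, -0.2, 0, 0, 0, 4.5],
    [0, 0, -0.2, 0, 0, 0, 6],
    [0, 0, -0.2, 0, 0, 0, 7.5],
  ],
)

```text
clock: 11.02
tcp_pos: [0.4626, 0.0288, 0.1701]
tool_rot: [0.545, 0.839, 0.0, 0.001]
wrist_force: [0.1, 1.2, 0.0]
grip_width: 0.791
gripper_force: 0.0
```

Emit:
drive_tool(
  series=[
    [0, 0, 0, 0, 0, 0, 8],
    [0, 0, 0, 0, 0, 0, 8],
    [0, 0, 0, 0, 0, 0, 8],
    [0, 0, -1, 0, 0, 0, 8],
    [0, 0, -2, 0, 0, 0, 8],
  ],
)

```text
clock: 11.43
tcp_pos: [0.4616, 0.0286, 0.1902]
tool_rot: [0.545, 0.839, -0.001, -0.0]
wrist_force: [-0.8, -0.8, -0.3]
grip_width: 0.932
gripper_force: 0.0
```

Emit:
drive_tool(
  series=[
    [0, 0, -3, 0, 0, 0, 8],
    [0, 0, -6, 0, 0, 0, 8],
    [0, 0, -9, 0, 0, 0, 8],
    [0, 0, -10, 0, 0, 0, 8],
    [0, 0, -10, 0, 0, 0, 8],
  ],
)

```text
clock: 11.85
tcp_pos: [0.4641, 0.0285, 0.2939]
tool_rot: [0.545, 0.839, 0.003, 0.003]
wrist_force: [-0.1, -0.2, -0.7]
grip_width: 0.939
gripper_force: 0.0
```

```bash
python3 - <<'E'
from h import *
p,s=wcloud(); cv2.imwrite("pics/w4.png",s["color"])
rr=np.hypot(p[...,0]-.4603,p[...,1]-.0307)
for n,a,b,z in (("bosstop",0,.016,.1),("hub",.023,.03,.085),("rim",.05,.06,.066),("housing",.04,.05,.045)):
    q=p[(rr>a)&(rr<b)&(p[...,2]>z)]; print(n,len(q),np.median(q[:,2]) if len(q) else None)
q=p[(rr>.05)&(rr<.064)&(p[...,2]>.066)&(p[...,2]<.085)]; print("tilt",np.linalg.lstsq(np.c_[q[:,:2],np.ones(len(q))],q[:,2],rcond=None)[0][:2])
go([.46,.03,.27])
side=snapshot("side")
a=cv2.resize(side["color"][130:260,170:330],None,fx=3,fy=3); b=cv2.resize(s["color"],(520,390)); cv2.imwrite("pics/fin.png",np.hstack([a,b])[:, :1000] if 0 else np.hstack([cv2.resize(a,(400,325)),cv2.resize(b,(400,325))]))
for t in ("spool","bottle","copper_roll","brush"):
    r=regions_of("side",t)
    if r: q,_=cloud(side,r[0]["pixels"]); print(t,np.round(q.min(0),3),np.round(q.max(0),3))
E
```

```text
bosstop 7833 0.30428866625470574
hub 7107 0.3122315343334839
rim 13845 0.28631745664437475
housing 7845 0.25457340576352316
tilt [-0.00054411  0.00424262]
t 11.9 tcp [0.4628 0.0287 0.2915] yawx 114.01 q6 [-0.596  0.147  0.565  1.774 -0.084  1.24   0.41 ] F [ 0.1  0.7 -0.5]
shift cm [ 0.24 -0.21  2.15] turn [0.004  0.0005 0.    ]
spool [ 0.665 -0.079 -0.003] [0.747 0.037 0.041]
bottle [ 0.679 -0.024 -0.001] [0.738 0.071 0.109]
copper_roll [ 0.66  -0.222 -0.002] [ 0.727 -0.152  0.009]
brush [ 0.358 -0.462 -0.002] [ 0.371 -0.298  0.008]
```

View pics/fin.png

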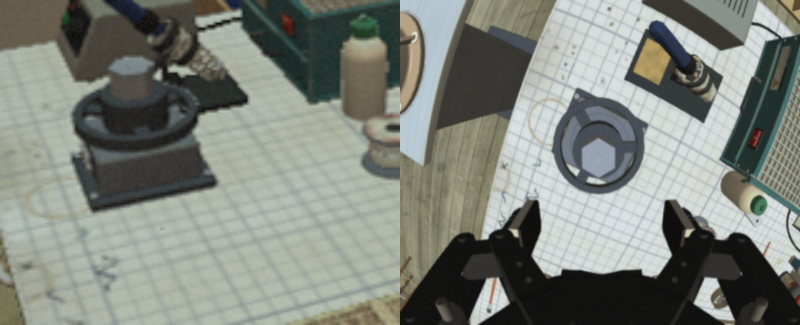

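The side view on the left shows the wheel seated level on the mill around (135,115), released. I'll check the boss height and hand in if it is home.

```bash
python3 - <<'E'
from h import *
p,s=wcloud(); rr=np.hypot(p[...,0]-.4603,p[...,1]-.0307)
b=np.median(p[(rr<.014)&(p[...,2]>.1)&(p[...,2]<.15)][:,2]); r=np.median(p[(rr>.052)&(rr<.058)&(p[...,2]>.066)&(p[...,2]<.1)][:,2])
print("boss top",b,"(home .119, riding .133) rim",r,"(home .074)")
if b<.122: print(manip.close_job())
E
```

```text
boss top 0.1181056296509646 (home .119, riding .133) rim 0.07299521206322082 (home .074)
the job is handed in; nothing more can be done
None
```

The handwheel is fully home on the spindle flange and released, and the job is handed in. The boss top measured 118 mm (119 mm expected when home). I lined the grooves up with the splines before lowering, so it dropped in without turning under pressure. The spool, foil roll, flux bottle and brush were not touched.

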